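Seat a lock plate in the jig and gauge its test spot

TASK

Slide the flat lock cover plate into the slot of the assembly jig, plain end first and with its raised housing towards the open end, until it is fully home against the end stop, and let go of it. Then take the spring-tip gauge out of its leaning stand and hold it upright with its tip inside the ring marked on the plate, pressing gently so that the plunger is about half way in. Finish while still holding the gauge there, with the plate still home; do not press hard anywhere on the plate with the gauge, and leave the padlock, the small carton and the brass lock cylinder alone.

Things in the scene. Friction and masses are not known exactly. Their poses are not given: they have to be found in the camera images.
- plate: loose bright steel plate, 0.15-0.31 kg, 110 (x) x 64 (y) x 6 mm (z), starting flat on the bench. Origin: centre of its underside; z up. A raised steel bolt housing to grasp, 36 (x) x 14 (y) x 32 mm high, stands on it, centred at x = -32 mm, y = 0 (z = 6 to 38 mm). The plain end (+x) enters the slot first.
- plate_spot (a point): centre of the ring (17 mm across, thin and dark) engraved flat on the plate's top face; at (30, 8, 6) mm in the plate's frame
- jig: fixed jig; dark level bed 150 (x, -80 to +70) x 110 mm (y), its top 15 mm above the bench. Origin: on the bench, under the plate's home centre; x is the sliding-in direction, z up. On the bed's far part two grey rails (x = 8 to 55 mm, 67 mm apart) with inward lips and an end stop (face at x = 55.5 mm) form the slot. At home the plate's axes match the jig's and its housing stays clear of the rails.
- jig_home (a point): where the plate's origin lies when fully home: on the bed's top, at (0.5, 0, 15) mm in the jig's frame (the slot leaves the plate 1.5 mm of play each side and 2 mm in height)
- jig_mouth (a point): middle of the slot's mouth at bed height, at (8, 0, 15) mm in the jig's frame. The rails' lips reach 5 mm inwards; their underside is 8 mm and their top 13 mm above the bed. Before it, low flared guides (8 mm high, x = -6 to 9 mm) widen the way in
- gauge: loose spring-tip hand gauge, 0.1-0.2 kg, round about its z axis, which points from tip to top. Origin: on the axis at its flange's underside. Flange 32 mm across, z = 0 to 5 mm; black grip 22 mm across, z = 5 to 55 mm (cap to 59); stem 14 mm across down to z = -50 mm; 6 mm round-ended plunger down to z = -70 mm when free. It starts in the stand, flange on the stand's top, leaning 20 degrees.
- gauge_tip (a point): lowest point of the gauge's plunger; it moves with the plunger
- plunger (a joint): how far the gauge's plunger is pushed in: 0 = free, 0.016 m = fully in; spring of 0.5 N per mm (about 4 N half way in)
- stand: fixed aluminium stand, foot 100 x 86 mm. Origin: centre of the foot's underside, z up. It carries a 60 x 60 x 12 mm plate with a 17 mm hole, leaning 20 degrees, so the gauge's top leans towards the stand's -x; centre of the hole's upper mouth at (0, 0, 95) mm. Draw the gauge out along its own axis (70 mm of it lies below the flange).
- padlock: bystander: brass padlock lying flat, body 45 x 50 x 26 mm; origin at the centre of the body's underside, the steel shackle towards its +x
- stock_box: bystander: small carton 55 x 70 x 45 mm; origin at the centre of its underside
- lock_cylinder: bystander: round brass lock cylinder 34 mm across, 30 mm high, standing; origin at the centre of its underside
Not all that is in view belongs to the job. What is shaped like the plate but green is not meant. Leave any blue or red look-alike of the gauge alone.

How it is judged:
On the way, in this order (a step that is already met when the one before it is completed fails the run):
1. the plate is fully home in the jig's slot and let go (x of plate in the frame of jig between -0.0025 and 0.004 m and y of plate in the frame of jig between -0.004 and 0.004 m and z of plate in the frame of jig between 0.0125 and 0.0175 m and x of plate_spot in the frame of jig between 0.02 and 0.04 m and angle between the x axis of plate and the x axis of jig, either way round below 0.06 rad and contact force between the fingers and plate below 0.1 N and linear speed of plate below 0.01 m/s), for 0.2 s.
2. the gauge is out of its stand, held in the fingers and upright (contact force between the fingers and gauge above 1 N and distance between gauge and stand above 0.13 m and angle between gauge's own z axis and vertical below 0.12 rad and contact force between gauge and stand below 0.1 N), for 0.1 s.
At the end, for the whole second after the job is handed in: Plate home in the slot (within 4 mm across, 2.5 mm short or high), not touched by the fingers; gauge in the fingers, still, within 7 degrees of upright, tip within 8.5 mm of the ring's centre, pressing the plate with 1.5 to 7.5 N, plunger 4 to 12.5 mm in, touching neither stand nor jig (x of plate in the frame of jig between -0.0025 and 0.004 m and y of plate in the frame of jig between -0.004 and 0.004 m and z of plate in the frame of jig between 0.0125 and 0.0175 m and x of plate_spot in the frame of jig between 0.02 and 0.04 m and angle between the x axis of plate and the x axis of jig, either way round below 0.06 rad and z of gauge_tip in the frame of plate_spot between -0.003 and 0.003 m and horizontal distance between gauge_tip and plate_spot below 0.0085 m and angle between gauge's own z axis and vertical below 0.12 rad and contact force between gauge and plate between 1.5 and 7.5 N and value of joint plunger between 0.004 and 0.0125 m and contact force between the fingers and gauge above 1 N and contact force between the fingers and plate below 0.1 N and contact force between gauge and jig below 0.1 N and linear speed of gauge below 0.02 m/s and contact force between gauge and stand below 0.1 N); the arm keeps its last pose, push and grip.
It fails at once if the gauge presses the plate with more than 20 N (contact force between gauge and plate above 20 N).
It fails at once if the padlock is disturbed (moved over 30 mm) (distance of padlock from where it was at the start of the episode above 0.03 m).
It fails at once if the small carton is disturbed (moved over 30 mm) (distance of stock_box from where it was at the start of the episode above 0.03 m).
It fails at once if the lock cylinder is disturbed (moved over 30 mm) (distance of lock_cylinder from where it was at the start of the episode above 0.03 m).
It also fails if it takes over 64 s, if anything falls off the work surface, if the arm or the gripper's body presses on something with over 40 N, if the wrist force passes 120 N, or if a joint passes its speed limit or range.

ROBOT

A 6-joint arm with a two-finger parallel gripper is mounted at the origin on the work surface. World frame = base frame: x ahead of the robot, y to its left, z up, the work surface at z = 0. Lengths are in m, angles in rad, forces in N, time in s.
With the tool pointing down it reaches from about 0.35 to 0.775 m from the base axis. Payload 5.5 kg.
Tool frame: the origin (TCP) lies midway between the tips of the shut fingers; the grasp point (between the pads) lies grip_point_offset behind it (grip_point_offset is the distance from the TCP to the grasp point, in m); z points along the fingers, y is the direction in which the jaws open and shut (so a half turn about z gives the same grasp; the last joint's range is limited). The gripper opens to 85 mm and grips with 20 to 120 N. Pads are 22 mm wide; open, the fingers measure 114 mm over their backs; the gripper's body (76 mm by 85 mm) begins 54 mm behind the grasp point. The pads swing forward as they close: fully open they stand 13 mm farther back than shut.
Start: joints at [-1.43, 0.313, 0.046, 1.304, 0, 1.431], TCP at [0.159, -0.553, 0.231] pointing down, gripper open.
Joint ranges: [-2.76, 2.76], [-0.86, 1.69], [-1.03, 1.26], [-2.2, 2.34], [-1.47, 1.5], [-3.14, 3.14]. Speed limits (rad/s): [2.57, 2.57, 3.14, 3.14, 3.14, 3.14].

INTERFACE

Orientations are given as a unit quaternion [w, x, y, z].
In Python, from workcell import * gives the robot as it stands.
- The arm moves only by the tool send_rows, never from a script. Its argument "series" is one flat list of numbers, 7 for each row, row after row: the shift along the tool's x, y, z in cm, then the turn, a rotation vector about the tool's x, y, z in degrees, then the opening, from 0 (shut) to 1 (fully open). A call has 1 to 10 rows; each row is the pose to reach, as a shift and turn from the pose commanded when the call began, along the tool's axes at that moment; what a row does not reach only later rows make up. A row lasts 1/12 s, in which the tool goes at most 41.7 mm and 7.16 degrees, less where a joint would pass 70% of its speed; a pose out of reach is approached as far as the arm can. A call with a gripper value outside its range is refused whole. The fingers move at their own pace and stop on an object; "newtons" is the grip in N (left out, the last holds). Time passes only in rows, so rows that repeat a pose let the fingers close. It gives the time, the measured TCP pose, the force and the opening at its end, in the units of the state.
- get_state(): the state, without advancing time (a new reading comes with each control period).
- read_camera(name): name is "side" or "top" or "wrist"; returns the picture (384x512x3 uint8, blue, green, red); there is no depth.
- camera_info(name): a dict with "K" (3x3 intrinsics, pixels), "xyz" and "attitude" of the camera in the world. Camera axes: x right, y down, z forward; pixel columns grow to the right and rows downward; lengths in m; the calibration is good to about 2 mm. A picture is of the moment at which its call begins: read the wrist's pose just before it. camera_info takes no time and is no camera call; for the wrist camera it gives the pose at the moment of the call.
- hand_in(): hands the job in, once; it reports no verdict.
Trained networks look in the newest picture that a camera, given by its name, has taken for a name from the list of things; names that differ only in an ending like _2 or _b are one class to them, and where a whole thing is asked for, a point or a joint stands for the part that bears it (a point fixed in the world has none). Each returns a list of dicts, best first, with "p" (0 to 1); they miss things now and then, are a little off and sometimes report something else, mostly with a low value. They report only what shows in the picture. A call takes as long as a camera call. They do not tell look-alikes from the thing itself.
- silhouettes(camera, label): "pixels" (384x512 bool, what is visible of it) and "box" ([left, top, width, height] in pixels, round what is visible of it).
The state is a dict: "clock": time; "joint_pos": joint angles; "qvel": joint speeds; "tau": joint torques, N m; "tcp_pos": TCP position; "orientation": TCP orientation; "wrist_force": force on the tool from outside, world axes, zero at the start; "ft_torque": the same for the moment, N m; "finger_gap": finger opening in m.
Only numpy, scipy, OpenCV 4.12 (cv2) and the standard library are available. Lean on these libraries where they do the work, as an engineer would, in place of code of your own. Each camera call takes 0.05 s, during which the arm holds its last target. There are 200 camera calls.

## Working session

There is one attempt and no reset: what is moved stays moved. The work goes in short steps, Python scripts to look and compute and a tool call to move; the robot and the scene stay as the last step left them, time stands still between calls to the robot, and variables do not carry over. Pictures are saved under pics/ and viewed, about 8 in all and at most 12, crops included, and the job is handed in when it is done.

Besides the shell and the picture viewer there is one more tool, called after ">>>" in YAML: its name, and indented under it one key for each argument. send_rows: Moves the arm, as the interface text tells. Its arguments: {"type":"object","properties":{"series":{"type":"array"},"newtons":{"type":"number"}},"required":["series"]}

```bash
ls; mkdir -p pics; python3 - <<'E'
from workcell import *
import cv2,numpy as np
s=get_state(); print(s)
import workcell; print([n for n in dir(workcell) if not n.startswith('_')])
a=read_camera("top"); b=read_camera("side")
for c in("top","side","wrist"): print(c,camera_info(c))
cv2.imwrite("pics/top.png",a);cv2.imwrite("pics/side.png",b)
for c in("top","side"):
  for l in("plate","jig","gauge","stand","padlock","stock_box","lock_cylinder"):
    for d in silhouettes(c,l): 
      ys,xs=np.nonzero(d["pixels"]); print(c,l,round(d["p"],2),d["box"],xs.mean().round(1),ys.mean().round(1))
cv2.imwrite("pics/both.png",cv2.resize(np.vstack([a,b]),(800,1200))[:0] if 0 else a)
print(get_state()["clock"])
E
```

```text
pics
{'clock': 0.0, 'joint_pos': array([-1.42963475e+00,  3.14005569e-01,  4.49796218e-02,  1.30356592e+00,
       -1.01437807e-05,  1.43123692e+00]), 'qvel': array([-0.00026894,  0.00078278,  0.00118404,  0.00095668, -0.00218807,
        0.00050767]), 'tau': array([ 4.27069222e-05, -4.80629075e+01,  2.98533654e+01,  1.95427827e-02,
       -3.94546680e-05, -1.38760214e-06]), 'tcp_pos': array([ 0.15924259, -0.55199304,  0.23040617]), 'orientation': array([-8.97768053e-04,  9.90165229e-01,  1.39900015e-01, -5.79107794e-06]), 'wrist_force': array([0.13957058, 0.4154121 , 0.80210431]), 'ft_torque': array([ 0.06349815, -0.0082451 ,  0.01274222]), 'finger_gap': 0.08520620822853235}
['MotionError', 'camera_info', 'get_state', 'grip_point_offset', 'hand_in', 'read_camera', 'silhouettes']
top {'K': array([[445.98357706,   0.        , 258.0341007 ],
       [  0.        , 445.98357706, 188.47220623],
       [  0.        ,   0.        ,   1.        ]]), 'xyz': array([ 0.30242332, -0.00923805,  1.37628409]), 'attitude': array([ 0.07286882, -0.69420058,  0.71404828, -0.0539513 ])}
side {'K': array
[... 1151 characters left out ...]
.8] 343.9 126.1
top stock_box 0.84 [330.0, 114.6, 28.7, 24.2] 343.7 125.8
top lock_cylinder 0.49 [282.9, 237.9, 12.9, 9.7] 289.7 244.1
side plate 0.69 [225.5, 271.6, 53.9, 39.6] 251.5 290.5
side plate 0.67 [227.9, 324.4, 56.0, 48.5] 254.8 348.3
side jig 0.61 [262.8, 197.5, 62.4, 37.7] 292.1 216.4
side gauge 0.52 [186.0, 152.7, 15.3, 23.4] 193.7 163.5
side gauge 0.49 [236.2, 126.0, 12.7, 30.0] 240.8 135.7
side stand 0.6 [231.4, 138.7, 31.3, 33.0] 244.0 159.4
side padlock 0.6 [306.6, 165.6, 25.8, 15.8] 316.9 172.6
side padlock 0.48 [224.5, 273.6, 55.8, 35.5] 250.9 290.2
side stock_box 0.72 [342.7, 246.3, 31.1, 34.7] 354.6 263.3
side lock_cylinder 0.65 [198.9, 225.3, 10.8, 14.0] 203.0 231.7
0.8
```

```bash
python3 - <<'E'
import cv2
a=cv2.imread("pics/top.png")[90:290,90:440]; cv2.imwrite("pics/topc.png",cv2.resize(a,(800,457),interpolation=cv2.INTER_CUBIC))
E
```

```text
(no output)
```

View pics/topc.png

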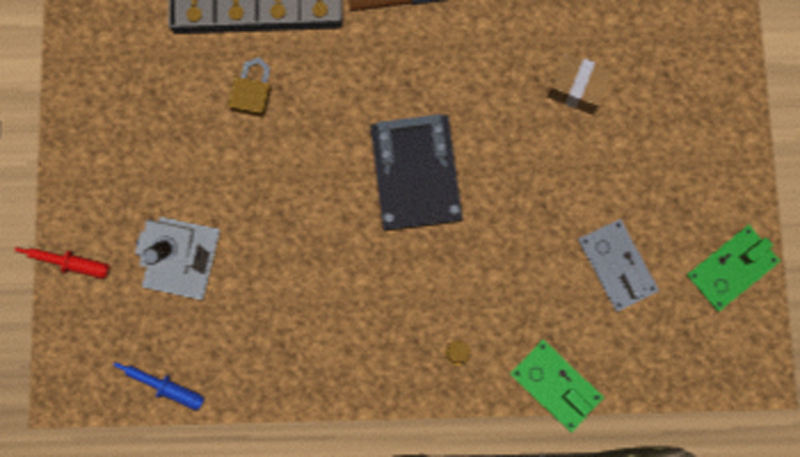

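View pics/side.png

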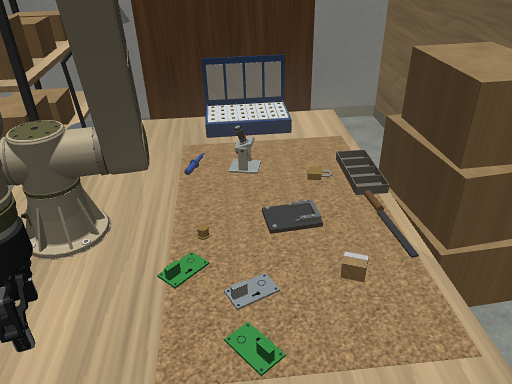

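The top picture (crop scale 2.286, offset 90,90) shows three plate-shaped items: steel-grey at pixel (360,206), and green ones at (411,207) and (334,259). The grey one is meant because it is bright steel; its ring is at the far end and the housing is nearer the robot. There are three gauge-shaped items: black in the stand at (160,199), red lying at (123,205), and blue lying at (163,260). The black one is meant because it is the one in the stand. The jig is at (272,165) with its mouth facing the robot. The side view agrees.

```bash
cat > h.py <<'E'
from workcell import *
import numpy as np, cv2
from scipy.spatial.transform import Rotation as R
def rot(q): return R.from_quat(np.roll(q,-1))
def ray(ci,px,z):
    px=np.atleast_2d(px).astype(float)
    d=np.c_[px,np.ones(len(px))]@np.linalg.inv(ci["K"]).T@rot(ci["attitude"]).as_matrix().T
    o=ci["xyz"]; return o+d*((z-o[2])/d[:,2])[:,None]
def proj(ci,P):
    c=(np.atleast_2d(P)-ci["xyz"])@rot(ci["attitude"]).as_matrix(); p=c@ci["K"].T; return p[:,:2]/p[:,2:]
def rectify(im,ci,c,size,z,mm=0.5):
    # ground picture: row down = -x world, col right = -y world
    n=int(size/mm*1000); x0,y0=c[0]+size/2,c[1]+size/2
    v,u=np.mgrid[:n,:n]; P=np.stack([x0-v*mm/1000,y0-u*mm/1000,np.full(u.shape,z)],-1).reshape(-1,3)
    p=proj(ci,P).reshape(n,n,2).astype(np.float32)
    return cv2.remap(im,p[...,0],p[...,1],cv2.INTER_LINEAR)
def shift(tgt,yaw=None,s=None):
    """shift cm in tool axes, and rotvec deg to tool-down with jaw(y) axis at yaw"""
    s=s or get_state(); T=rot(s["orientation"]); d=T.inv().apply(np.array(tgt)-s["tcp_pos"])*100
    r=None
    if yaw is not None:
        best=None
        for k in(0,np.pi):
            a=yaw+k; y=np.array([np.cos(a),np.sin(a),0]); z=np.array([0,0,-1]); 
            D=R.from_matrix(np.c_[np.cross(y,z),y,z]); q=(T.inv()*D).as_rotvec(degrees=True)
            if best is None or np.linalg.norm(q)<np.linalg.norm(best): best=q
        r=best
    return d.round(2),None if r is None else r.round(1)
E
python3 - <<'E'
from h import *
ci=camera_info("top")
print("gpo",grip_point_offset)
a=cv2.imread("pics/top.png")
def sc(x,y): return (90+x/2.286,90+y/2.286)
for n,z,pts in [("plate",.006,[(580,242),(622,221),(657,290),(617,310),(603,247)]),("jig",.015,[(372,123),(447,115),(462,220),(384,230)]),("stand",.005,[(145,293),(204,299),(219,229)]),("gaugecap",.15,[(153,255)]),("gaugeorigin",.095,[(178,247)]),("cyl",.03,[(458,352)]),("padl",.026,[(250,96)]),("box",.045,[(575,87)]),("greenB",.006,[(513,372),(545,342),(602,398),(571,430)])]:
  print(n,ray(ci,[sc(*p) for p in pts],z)[:,:2].round(3).tolist())
E
```

```text
gpo 0.0187
plate [[0.52, -0.24], [0.547, -0.299], [0.452, -0.339], [0.427, -0.284], [0.513, -0.271]]
jig [[0.694, 0.037], [0.702, -0.067], [0.554, -0.082], [0.543, 0.024]]
stand [[0.468, 0.352], [0.458, 0.271], [0.554, 0.251]]
gaugecap [[0.497, 0.305]]
gaugeorigin [[0.515, 0.287]]
cyl [[0.375, -0.069]]
padl [[0.735, 0.205]]
box [[0.727, -0.24]]
greenB [[0.348, -0.142], [0.387, -0.186], [0.311, -0.257], [0.271, -0.214]]
```

```bash
python3 - <<'E'
from h import *
print(shift([.458,-.303,.2],np.radians(114)))
E
```

```text
(array([ 35.61, -15.7 ,   3.13]), array([ 0. ,  0. , -7.9]))
```

>>> send_rows:
  series: [35.6, -15.7, 3.1, 0, 0, -7.9, 1, 35.6, -15.7, 3.1, 0, 0, -7.9, 1, 35.6, -15.7, 3.1, 0, 0, -7.9, 1, 35.6, -15.7, 3.1, 0, 0, -7.9, 1, 35.6, -15.7, 3.1, 0, 0, -7.9, 1, 35.6, -15.7, 3.1, 0, 0, -7.9, 1, 35.6, -15.7, 3.1, 0, 0, -7.9, 1, 35.6, -15.7, 3.1, 0, 0, -7.9, 1, 35.6, -15.7, 3.1, 0, 0, -7.9, 1, 35.6, -15.7, 3.1, 0, 0, -7.9, 1]

```text
clock: 1.63
tcp_pos: [0.4609, -0.2994, 0.2]
orientation: [-0.0, 0.978, 0.21, 0.001]
wrist_force: [-0.1, 0.2, 0.2]
finger_gap: 0.0853
```

>>> send_rows:
  series: [0, 0, 0, 0, 0, 0, 1, 0, 0, 0, 0, 0, 0, 1, 0, 0, 0, 0, 0, 0, 1]

```text
clock: 1.88
tcp_pos: [0.4575, -0.3034, 0.2003]
orientation: [0.0, 0.978, 0.208, -0.0]
wrist_force: [-0.6, -0.9, 0.7]
finger_gap: 0.0854
```

```bash
python3 - <<'E'
from h import *
ci=camera_info("wrist"); im=read_camera("wrist"); s=get_state()
print(s["tcp_pos"],s["orientation"],s["clock"],ci["xyz"])
np.savez("w1.npz",im=im,**ci)
r=rectify(im,ci,(.49,-.29),.2,.006,.3); cv2.imwrite("pics/r1.png",r); print(r.shape)
w=cv2.resize(im,(666,500))
cv2.imwrite("pics/w1.png",np.hstack([cv2.resize(im,(480,360)),cv2.resize(r,(320,320)).repeat(1,0)[:320] if 0 else cv2.copyMakeBorder(cv2.resize(r,(320,320)),0,40,0,0,0)]))
E
```

```text
[ 0.4572348  -0.30378543  0.20041946] [ 1.98320413e-04  9.78287133e-01  2.07254022e-01 -1.25533189e-04] 1.9333 [ 0.51758952 -0.2765058   0.343639  ]
(666, 666, 3)
```

View pics/w1.png

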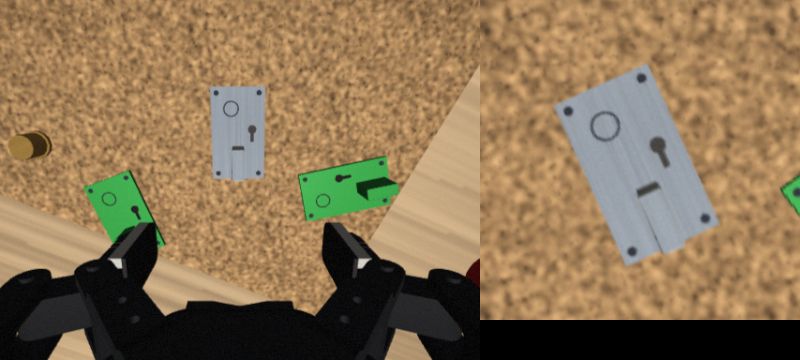

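The wrist view shows the grey plate (512-scale) at about (254,142), ring top-left, housing towards the gripper; green look-alikes on either side are clear of it. Next I'll fit its pose by rendering.

```bash
cat >> h.py <<'E'
from scipy.optimize import minimize
def box(x0,x1,y0,y1,z0,z1): return np.array([[x,y,z] for x in(x0,x1) for y in(y0,y1) for z in(z0,z1)])/1000
PLATE=[box(-55,55,-32,32,0,6),box(-50,-14,-7,7,6,38)]
def fitpose(mask,ci,hulls,p0,z=0.,scale=4):
    """maximise overlap of the drawn model with mask over x,y,yaw"""
    mk=cv2.resize(mask.astype(np.float32),None,fx=scale,fy=scale,interpolation=cv2.INTER_LINEAR)
    def draw(p):
        out=np.zeros(mk.shape,np.uint8); Rz=R.from_euler('z',p[2]).as_matrix()
        for h in hulls:
            q=(proj(ci,h@Rz.T+[p[0],p[1],z])+.5)*scale-.5
            cv2.fillConvexPoly(out,cv2.convexHull((q*16).round().astype(np.int32)),1,shift=4)
        return out
    f=lambda p:np.abs(draw(p)-mk).sum()/mk.sum()
    p0=np.array(p0,float)
    for st in(1,.3):
        r=minimize(f,p0,method="Nelder-Mead",options=dict(initial_simplex=p0+np.vstack([np.zeros(3),np.diag([.008,.008,.08])*st]),xatol=1e-5,fatol=1e-6)); p0=r.x
    return r.x,r.fun
def greymask(im,lo=110):
    h=cv2.cvtColor(im,cv2.COLOR_BGR2HSV); m=((h[...,1]<75)&(h[...,2]>lo)).astype(np.uint8)
    return cv2.morphologyEx(m,cv2.MORPH_CLOSE,np.ones((9,9)))
def blob(m,px):
    n,l,st,c=cv2.connectedComponentsWithStats(m); k=l[int(px[1]),int(px[0])]; return l==k,st[k]
E
python3 - <<'E'
from h import *
d=np.load("w1.npz"); im=d["im"]; ci={k:d[k] for k in("K","xyz","attitude")}
m,st=blob(greymask(im),(250,125)); print(st)
p,e=fitpose(m,ci,PLATE,(.487,-.29,np.radians(24))); print(p,np.degrees(p[2]),e)
Rz=R.from_euler('z',p[2])
g=Rz.apply([-.032,0,0])+[p[0],p[1],0]; print("housing",g, "ring px",proj(ci,Rz.apply([.03,.008,.006])+[p[0],p[1],0]), "expect 246,116")
for gz in(.026,): print(shift([g[0],g[1],gz-grip_point_offset],p[2]+np.pi/2))
E
```

```text
[ 224   92   59  102 5684]
[ 0.48716822 -0.28782708  0.42536486] 24.371610996123206 0.020473795011639595
housing [ 0.4580198  -0.30103198  0.        ] ring px [[245.98625142 115.76669388]] expect 246,116
(array([ 0.19, -0.23, 19.31]), array([ 0. ,  0. , -0.4]))
```

>>> send_rows:
  series: [0.2, -0.2, 4, 0, 0, -0.4, 0.6, 0.2, -0.2, 8, 0, 0, -0.4, 0.6, 0.2, -0.2, 12, 0, 0, -0.4, 0.6, 0.2, -0.2, 15, 0, 0, -0.4, 0.6, 0.2, -0.2, 17.5, 0, 0, -0.4, 0.6, 0.2, -0.2, 19, 0, 0, -0.4, 0.6, 0.2, -0.2, 19, 0, 0, -0.4, 0.6, 0.2, -0.2, 19, 0, 0, -0.4, 0.6]
  newtons: 40

```text
clock: 2.6
tcp_pos: [0.4576, -0.301, 0.0099]
orientation: [-0.001, 0.978, 0.21, -0.001]
wrist_force: [-0.3, 0.2, 0.5]
finger_gap: 0.0512
```

>>> send_rows:
  series: [0, 0, 0, 0, 0, 0, 0, 0, 0, 0, 0, 0, 0, 0, 0, 0, 0, 0, 0, 0, 0, 0, 0, 0, 0, 0, 0, 0, 0, 0, 0, 0, 0, 0, 0, 0, 0, 0, 0, 0, 0, 0]
  newtons: 40

```text
clock: 3.1
tcp_pos: [0.4598, -0.3014, 0.012]
orientation: [0.001, 0.977, 0.211, 0.001]
wrist_force: [-1.4, -0.7, 7.3]
finger_gap: 0.0133
```

```bash
python3 - <<'E'
from h import *
print(shift([.424,-.041,.2],np.radians(95.5)))
E
```

```text
(array([  7.5 , -25.14, -18.87]), array([ 0.2, -0.1, 18.9]))
```

>>> send_rows:
  series: [0, 0, -3, 0, 0, 0, 0, 0, 0, -7, 0, 0, 0, 0, 0, 0, -11, 0, 0, 0, 0, 1, -3, -15, 0, 0, 3, 0, 2, -6, -18.8, 0, 0, 6, 0, 3, -9, -18.8, 0, 0, 9, 0, 4, -12, -18.8, 0, 0, 12, 0, 5, -16, -18.8, 0, 0, 15, 0, 6, -20, -18.8, 0, 0, 18.9, 0, 7, -23, -18.8, 0, 0, 18.9, 0]

```text
clock: 3.93
tcp_pos: [0.4257, -0.0592, 0.1984]
orientation: [-0.0, 0.999, 0.047, -0.0]
wrist_force: [0.8, -0.3, -3.1]
finger_gap: 0.0131
```

>>> send_rows:
  series: [0.5, -2.1, 0, 0, 0, 0, 0, 0.5, -2.1, 0, 0, 0, 0, 0, 0.5, -2.1, 0, 0, 0, 0, 0, 0.5, -2.1, 0, 0, 0, 0, 0]

```text
clock: 4.27
tcp_pos: [0.4307, -0.0408, 0.1984]
orientation: [0.0, 0.999, 0.048, 0.0]
wrist_force: [0.0, 0.7, -2.9]
finger_gap: 0.013
```

```bash
python3 - <<'E'
from h import *
ci=camera_info("wrist"); im=read_camera("wrist"); s=get_state()
print(s["tcp_pos"],s["orientation"],s["clock"],s["finger_gap"],s["wrist_force"])
np.savez("w2.npz",im=im,**ci,tcp=s["tcp_pos"],q=s["orientation"])
r=rectify(im,ci,(.62,-.02),.2,.015,.5)
cv2.imwrite("pics/r2.png",r)
cv2.imwrite("pics/w2.png",np.hstack([cv2.resize(im[:360],(512,360)),cv2.resize(r,(288,288)).repeat(1,0) if 0 else cv2.copyMakeBorder(cv2.resize(r,(288,288)),0,72,0,0,0)]))
E
```

```text
[ 0.43071516 -0.04120271  0.19828416] [2.30337218e-04 9.98864554e-01 4.76398010e-02 3.78997679e-06] 4.3167 0.013011197100096386 [-0.43530346  0.36001704 -3.44713421]
```

View pics/w2.png

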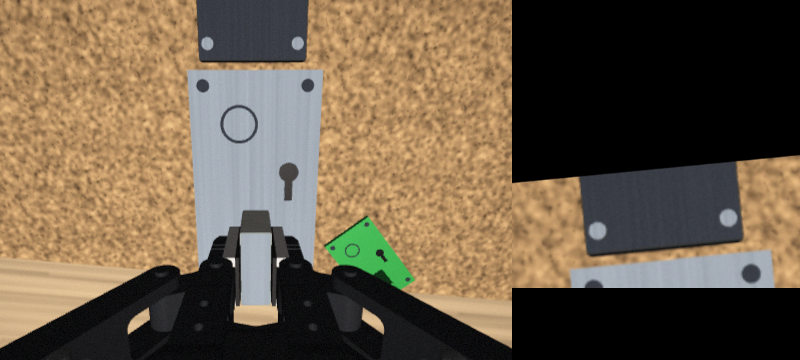

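The wrist view shows the plate held squarely, its front edge at about v=70, and the near end of the jig with its two screws at (207,43) and (297,43). Fit jig from the top image and check against this view.

```bash
python3 - <<'E'
from h import *
im=cv2.imread("pics/top.png"); ci=camera_info("top")
g=cv2.cvtColor(im,cv2.COLOR_BGR2HSV)
m=((g[...,2]<90)|((g[...,1]<80))).astype(np.uint8); m=cv2.morphologyEx(m,cv2.MORPH_CLOSE,np.ones((7,7)))
mk,st=blob(m,(272,170)); print(st)
J=[box(-80,70,-55,55,0,15),box(8,55,-45,45,15,28)]
print("top fit",fitpose(mk,ci,J,(.628,-.0215,.096),scale=8))
d=np.load("w2.npz"); im=d["im"]; ci={k:d[k] for k in("K","xyz","attitude")}
g=cv2.cvtColor(im,cv2.COLOR_BGR2HSV)
m=((g[...,2]<100)|(g[...,1]<75)).astype(np.uint8)[:66]; m=cv2.morphologyEx(m,cv2.MORPH_CLOSE,np.ones((5,5)))
mk,st=blob(m,(250,30)); print("w",st)
c=cv2.findContours(mk.astype(np.uint8),cv2.RETR_EXTERNAL,cv2.CHAIN_APPROX_NONE)[0][0][:,0]
L=np.array([(np.nonzero(mk[v])[0].min(),v) for v in range(5,50)]);Rr=np.array([(np.nonzero(mk[v])[0].max()+1,v) for v in range(5,50)])
B=np.array([(u,np.nonzero(mk[:,u])[0].max()+.5) for u in range(210,295)])
for n,P,z in(("L",L,.015),("R",Rr,.015),("B",B,.0)):
    W=ray(ci,P,z); vx,vy,x0,y0=cv2.fitLine(W[:,:2].astype(np.float32),cv2.DIST_HUBER,0,.001,.001).ravel(); print(n,vx,vy,x0,y0,np.degrees(np.arctan2(vy,vx)))
# held plate pose in tool: front corners & edges, ring
mg,st=blob(greymask(im),(230,180));print(st)
for v in(80,100,150,200): 
    x=np.nonzero(mg[v])[0]; print(v,x.min(),x.max())
print("tool axis yaw",np.degrees(np.arctan2(*rot(d["q"]).apply([1,0,0])[[1,0]])))
t=ci["K"],rot(d["q"]).inv().apply(ci["xyz"]-d["tcp"]),(rot(d["q"]).inv()*rot(ci["attitude"])).as_euler("xyz",degrees=True); print(t[1:])
E
```

```text
[ 252  140   40   51 1667]
top fit (array([ 0.63039497, -0.01919896,  0.09901566]), np.float64(0.03736655041575432))
w [ 196    0  112   63 6828]
L 0.9959647 0.08974555 0.57591563 0.030986823 5.148969
R 0.9951472 0.09839702 0.5840453 -0.07823588 5.646871
B 0.090793766 -0.9958697 0.5486539 -0.024595523 -84.79072
[  187    69   136   238 23099]
80 188 322
100 189 321
150 192 318
200 195 316
tool axis yaw 5.461186090376505
(array([ 0.06571093, -0.00065679, -0.14343115]), array([-1.50651069e+01,  3.31651057e-02,  8.99457712e+01]))
```

```bash
cat >> h.py <<'E'
from scipy.optimize import least_squares
def heldplate(im,ci,tcp,q,seed=(230,180),vmax=215):
    """pose of held plate in the tool frame seen as (x fwd,y=-tool y,z up): x,y,z,roll,pitch,yaw"""
    mg,st=blob(greymask(im),seed); v0=st[1]
    rows=range(v0+12,vmax,4)
    L=[(np.nonzero(mg[v])[0].min(),v) for v in rows]; Rr=[(np.nonzero(mg[v])[0].max()+1,v) for v in rows]
    uu=range(L[0][0]+8,Rr[0][0]-8,6); F=[(u+.5,np.nonzero(mg[:,u])[0].min()) for u in uu]
    gr=cv2.cvtColor(im,cv2.COLOR_BGR2GRAY); 
    L,Rr,F=[np.array(a,float) for a in(L,Rr,F)]
    T=rot(q); flip=R.from_euler('x',np.pi)
    def W(p,pts): return (T*flip).apply(R.from_euler('xyz',p[3:]).apply(pts)+p[:3])+tcp
    def dist(a,b,P):
        d=b-a; d/=np.linalg.norm(d); return (P-a)@np.array([-d[1],d[0]])
    def res(p):
        c=proj(ci,W(p,np.array([[55,32,6],[55,-32,6],[-20,32,6],[-20,-32,6]])/1000.))
        return np.r_[dist(c[2],c[0],L),dist(c[3],c[1],Rr),dist(c[0],c[1],F),(p[3]/.02),(p[4]/.05),(p[0]-.032)/.001]
    r=least_squares(res,[.032,0,-.01,0,0,0],loss="soft_l1"); return r.x,np.sqrt(np.mean(r.fun**2)),W
E
python3 - <<'E'
from h import *
d=np.load("w2.npz"); im=d["im"]; ci={k:d[k] for k in("K","xyz","attitude")}
p,e,W=heldplate(im,ci,d["tcp"],d["q"]); print((p[:3]*1000).round(2),np.degrees(p[3:]).round(2),e)
print("ring",proj(ci,W(p,np.array([[.03,.008,.006]]))),"seen 239,124")
E
```

```text
[ 30.69   0.38 -10.69] [-0.52  0.42  0.33] 0.3298334763308728
ring [[238.98194368 124.28927182]] seen 239,124
```

```bash
python3 - <<'E'
from h import *
print(shift([.5265,-.0289,.031],np.radians(95.05)))
E
```

```text
(array([ 9.65, -0.32, 16.73]), array([0. , 0. , 0.4]))
```

>>> send_rows:
  series: [3, 0, 3, 0, 0, 0.4, 0, 6, 0, 5, 0, 0, 0.4, 0, 9.6, -0.3, 8, 0, 0, 0.4, 0, 9.6, -0.3, 11, 0, 0, 0.4, 0, 9.6, -0.3, 14, 0, 0, 0.4, 0, 9.6, -0.3, 16, 0, 0, 0.4, 0, 9.6, -0.3, 16.7, 0, 0, 0.4, 0, 9.6, -0.3, 16.7, 0, 0, 0.4, 0, 9.6, -0.3, 16.7, 0, 0, 0.4, 0]

```text
clock: 5.07
tcp_pos: [0.5264, -0.0294, 0.0318]
orientation: [0.0, 0.999, 0.044, 0.0]
wrist_force: [-0.1, -0.3, -2.4]
finger_gap: 0.0134
```

```bash
python3 - <<'E'
from h import *
ci=camera_info("wrist"); im=read_camera("wrist"); s=get_state()
print(s["tcp_pos"],s["orientation"],s["clock"],s["finger_gap"],s["wrist_force"])
np.savez("w3.npz",im=im,**ci,tcp=s["tcp_pos"],q=s["orientation"])
try:
  p,e,W=heldplate(im,ci,s["tcp_pos"],s["orientation"]); print((p[:3]*1000).round(2),np.degrees(p[3:]).round(2),e)
  print("front corners",W(p,np.array([[.055,.032,0],[.055,-.032,0],[0,0,0]])).round(4).tolist())
except Exception as ex: print(ex)
cv2.imwrite("pics/w3.png",cv2.resize(im[:150,90:430],(800,353),interpolation=cv2.INTER_CUBIC))
E
```

```text
[ 0.52715597 -0.02940635  0.03256648] [3.54281887e-04 9.99038653e-01 4.38235130e-02 1.06926909e-03] 5.1167 0.013413781020124502 [ 0.07702705 -0.89822442 -2.68442519]
[ 30.12  -0.19 -11.08] [0.2  0.3  0.14] 7.5131176971569005
front corners [[0.6091, 0.0099, 0.0215], [0.6149, -0.0539, 0.0213], [0.5572, -0.027, 0.0216]]
```

View pics/w3.png

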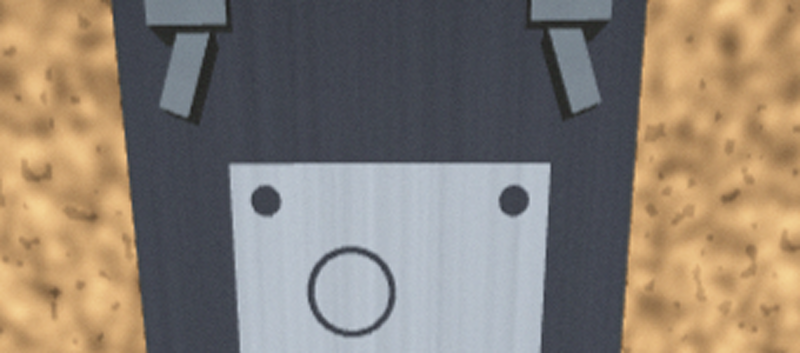

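The wrist view shows the plate's front edge (crop v=163, 231..550) ahead of the guides (160..210, 547..600). The plate sits about 2 mm to the right of the jig's centre line. Measure it numerically.

```bash
cat > jm.py <<'E'
from h import *
def bedline(im,ci,v0=15,v1=130,show=True):
    h=cv2.cvtColor(im,cv2.COLOR_BGR2HSV)
    cork=cv2.medianBlur(((h[...,1]>85)&(h[...,2]>70)).astype(np.uint8)*255,5)>0
    out=[]
    for side in(-1,1):
        P=[]
        for v in range(v0,v1,2):
            u=np.nonzero(cork[v,:240])[0].max()+1 if side<0 else 270+np.nonzero(cork[v,270:])[0].min()
            P.append((u,v))
        W=ray(ci,np.array(P),.015)[:,:2].astype(np.float32)
        vx,vy,x0,y0=cv2.fitLine(W,cv2.DIST_HUBER,0,.0005,.001).ravel(); out.append((vy/vx,y0-vy/vx*x0))
    return out
E
python3 - <<'E'
from jm import *
d=np.load("w3.npz"); im=d["im"]; ci={k:d[k] for k in("K","xyz","attitude")}
o=bedline(im,ci); print(o,[np.degrees(np.arctan(a[0])) for a in o])
for x in(.56,.61,.63): print(x,[a[0]*x+a[1] for a in o],"mid",np.mean([a[0]*x+a[1] for a in o]))
# plate centre line, cast at its top height
m=greymask(im,140); 
for z in(.0265,.0276):
  L=ray(ci,[((np.nonzero(m[v,150:255])[0].min()+150),v) for v in range(76,200,4)],z); Q=ray(ci,[((np.nonzero(m[v,255:350])[0].max()+256),v) for v in range(76,200,4)],z)
  for P in(L,Q): print(z,np.polyfit(P[:,0],P[:,1],1), np.polyval(np.polyfit(P[:,0],P[:,1],1),.61))
# guide tips / rails in image px -> world at z=.023 (guide tops) 
g=lambda x,y:(90+x/2.353,y/2.353)
print(ray(ci,[g(160,108),g(194,118),g(565,113),g(600,101)],.023)[:,:2].round(4).tolist())
print(ray(ci,[g(145,25),g(226,24),g(531,20),g(612,20)],.028)[:,:2].round(4).tolist())
E
```

```text
[(np.float32(0.09821333), np.float32(-0.02550615)), (np.float32(0.09816563), np.float32(-0.13505517))] [np.float32(5.60922), np.float32(5.606513)]
0.56 [np.float32(0.029493313), np.float32(-0.08008242)] mid -0.025294552
0.61 [np.float32(0.034403984), np.float32(-0.07517414)] mid -0.020385077
0.63 [np.float32(0.036368247), np.float32(-0.07321082)] mid -0.018421287
0.0265 [-0.09167276  0.06330571] 0.007385322090966533
0.0265 [ 0.20241317 -0.17721933] -0.0537472974086958
0.0276 [-0.09167276  0.06306488] 0.007144495417216443
0.0276 [ 0.20241317 -0.17696824] -0.053496207494929296
[[0.6186, 0.0248], [0.6174, 0.018], [0.6248, -0.0562], [0.6276, -0.0628]]
[[0.6319, 0.0261], [0.6334, 0.0109], [0.639, -0.0463], [0.6404, -0.0615]]
```

>>> send_rows:
  series: [0, -0.1, 0.3, 0, 0, -0.25, 0, 0, -0.1, 0.55, 0, 0, -0.25, 0, 0, -0.1, 0.55, 0, 0, -0.25, 0, 0, -0.1, 0.55, 0, 0, -0.25, 0]

```text
clock: 5.45
tcp_pos: [0.527, -0.0277, 0.0268]
orientation: [0.0, 0.999, 0.047, 0.001]
wrist_force: [0.9, -0.5, 0.8]
finger_gap: 0.0134
```

```bash
python3 - <<'E'
from h import *
s=get_state();print(s["tcp_pos"],s["wrist_force"],s["ft_torque"])
E
```

```text
[ 0.52699915 -0.0277238   0.02682462] [ 0.89527059 -0.52886672  0.76205201] [-0.12098487 -0.12632211 -0.0157702 ]
```

>>> send_rows:
  series: [0.7, 0, 0, 0, 0, 0, 0, 1.2, 0, 0, 0, 0, 0, 0, 1.7, 0, 0, 0, 0, 0, 0, 2.2, 0, 0, 0, 0, 0, 0, 2.7, 0, 0, 0, 0, 0, 0, 3.2, 0, 0, 0, 0, 0, 0, 3.6, 0, 0, 0, 0, 0, 0, 4, 0, 0, 0, 0, 0, 0, 4, 0, 0, 0, 0, 0, 0]

```text
clock: 6.2
tcp_pos: [0.5644, -0.0237, 0.027]
orientation: [0.0, 0.999, 0.047, -0.001]
wrist_force: [-6.3, -0.5, 9.3]
finger_gap: 0.0132
```

```bash
python3 - <<'E'
from h import *
ci=camera_info("wrist"); im=read_camera("wrist"); s=get_state()
print(s["tcp_pos"],s["orientation"],s["wrist_force"],s["ft_torque"])
np.savez("w4.npz",im=im,**ci,tcp=s["tcp_pos"],q=s["orientation"])
cv2.imwrite("pics/w4.png",cv2.resize(im[:200,90:430],(680,400),interpolation=cv2.INTER_CUBIC))
E
```

```text
[ 0.56436363 -0.02363995  0.02698793] [ 2.13021923e-04  9.98911388e-01  4.66341887e-02 -1.11637771e-03] [-7.35929134 -1.32483252  9.66184664] [-0.03198352  1.42047062  0.00471091]
```

View pics/w4.png

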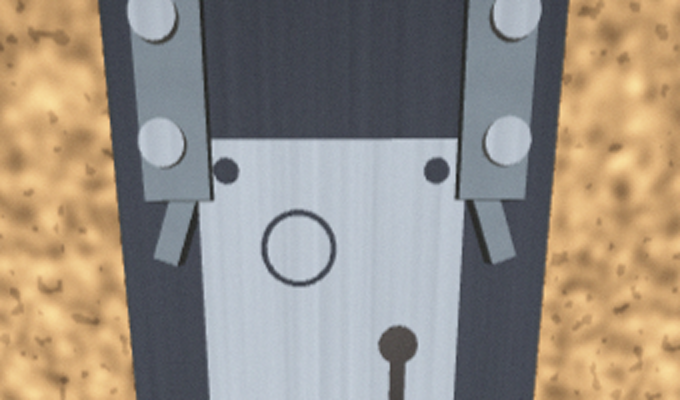

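The plate has entered the slot centred between the rails (lip edges 212 and 457). The front edge is at crop v=138. Continue sliding, easing the tool up slightly.

>>> send_rows:
  series: [0.1, 0, -0.08, 0, 0, 0, 0, 0.6, 0, -0.08, 0, 0, 0, 0, 1.1, 0, -0.08, 0, 0, 0, 0, 1.6, 0, -0.08, 0, 0, 0, 0, 2.1, 0, -0.08, 0, 0, 0, 0, 2.5, 0, -0.08, 0, 0, 0, 0, 2.7, 0, -0.08, 0, 0, 0, 0, 2.9, 0, -0.08, 0, 0, 0, 0, 2.9, 0, -0.08, 0, 0, 0, 0]

```text
clock: 7.0
tcp_pos: [0.5941, -0.021, 0.027]
orientation: [0.0, 0.999, 0.047, -0.001]
wrist_force: [-4.0, -0.3, 4.8]
finger_gap: 0.0133
```

```bash
python3 - <<'E'
from h import *
s=get_state();print(s["tcp_pos"],s["orientation"],s["wrist_force"],s["ft_torque"])
E
```

```text
[ 0.59408269 -0.02098111  0.02697785] [ 1.40949585e-04  9.98911918e-01  4.66300493e-02 -7.74376914e-04] [-3.99460773 -0.29690205  4.81360762] [-0.0266964   0.96240723  0.03082866]
```

>>> send_rows:
  series: [0.1, 0, -0.03, 0, 0, 0, 0, 0.2, 0, -0.03, 0, 0, 0, 0, 0.3, 0, -0.03, 0, 0, 0, 0, 0.3, 0, -0.03, 0, 0, 0, 0]

```text
clock: 7.33
tcp_pos: [0.5973, -0.0207, 0.027]
orientation: [0.0, 0.999, 0.047, -0.0]
wrist_force: [-4.5, -0.8, 5.6]
finger_gap: 0.0134
```

>>> send_rows:
  series: [0.1, 0, 0, 0, 0, 0, 0, 0.15, 0, 0, 0, 0, 0, 0, 0.2, 0, 0, 0, 0, 0, 0, 0.2, 0, 0, 0, 0, 0, 0]

```text
clock: 7.67
tcp_pos: [0.5978, -0.0207, 0.027]
orientation: [0.0, 0.999, 0.047, -0.002]
wrist_force: [-8.7, -1.0, 8.2]
finger_gap: 0.0136
```

>>> send_rows:
  series: [0.1, 0, 0, 0, 0, 0, 0, 0.2, 0, 0, 0, 0, 0, 0, 0.3, 0, 0, 0, 0, 0, 0, 0.3, 0, 0, 0, 0, 0, 0]

```text
clock: 8.0
tcp_pos: [0.5978, -0.0206, 0.027]
orientation: [0.0, 0.999, 0.046, -0.004]
wrist_force: [-17.8, -2.9, 14.6]
finger_gap: 0.0129
```

```bash
python3 - <<'E'
from h import *
ci=camera_info("wrist"); im=read_camera("wrist"); s=get_state()
print(s["tcp_pos"],s["orientation"],s["wrist_force"],s["ft_torque"])
np.savez("w5.npz",im=im,**ci,tcp=s["tcp_pos"],q=s["orientation"])
cv2.imwrite("pics/w5.png",cv2.resize(im[:200,90:430],(680,400),interpolation=cv2.INTER_CUBIC))
E
```

```text
[ 0.59777954 -0.02065715  0.0269832 ] [ 4.38927731e-04  9.98917862e-01  4.63101953e-02 -4.27521869e-03] [-18.06765015  -2.9572165   15.00430902] [-0.41055144  3.12244605  0.05126064]
```

View pics/w5.png

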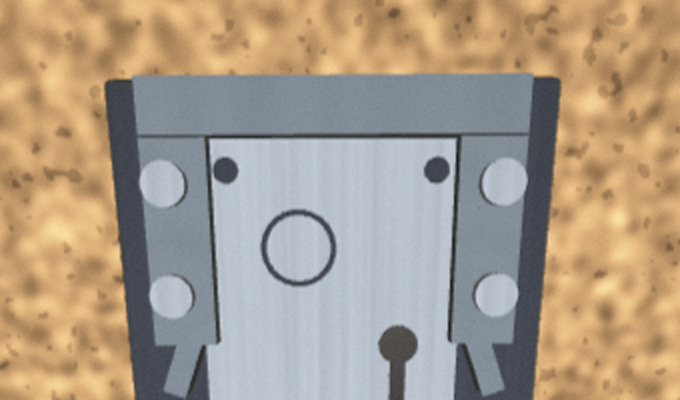

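Plate home: front edge against the stop (crop v≈136), 18 N push with no motion. Now ease off, release, and rise.

>>> send_rows:
  series: [-0.3, 0, -0.1, 0, 0, 0, 0, -0.4, 0, -0.1, 0, 0, 0, 0, -0.4, 0, -0.1, 0, 0, 0, 0, -0.4, 0, -0.1, 0, 0, 0, 0.5, -0.4, 0, -0.1, 0, 0, 0, 0.5, -0.4, 0, -0.1, 0, 0, 0, 0.5, -0.4, 0, -0.1, 0, 0, 0, 0.5, -0.4, 0, -0.1, 0, 0, 0, 0.5]

```text
clock: 8.72
tcp_pos: [0.5993, -0.0207, 0.0281]
orientation: [0.0, 0.999, 0.047, 0.001]
wrist_force: [0.4, -0.2, -0.4]
finger_gap: 0.0426
```

>>> send_rows:
  series: [0, 0, -1, 0, 0, 0, 0.5, 0, 0, -3, 0, 0, 0, 0.5, 0, 0, -6, 0, 0, 0, 0.5, 0, 0, -10, 0, 0, 0, 0.5, 0, 0, -14, 0, 0, 0, 0.5, 0, 0, -14, 0, 0, 0, 1, 0, 0, -14, 0, 0, 0, 1]

```text
clock: 9.3
tcp_pos: [0.601, -0.021, 0.1722]
orientation: [0.001, 0.999, 0.047, 0.004]
wrist_force: [-0.4, 0.1, -0.6]
finger_gap: 0.0654
```

```bash
cat >> h.py <<'E'
def jig2w(p,o=(.628,-.0187,0.),yaw=.098): return R.from_euler('z',yaw).apply(p)+np.array(o)
E
python3 - <<'E'
from h import *
ci=camera_info("wrist"); im=read_camera("wrist"); s=get_state()
print(s["tcp_pos"],s["finger_gap"],s["clock"])
np.savez("w6.npz",im=im,**ci)
m,st=blob(greymask(im,150),(proj(ci,jig2w([.015,0,.021]))[0])); print(st)
r=rectify(im,ci,(.62,-.02),.2,.021,.5); cv2.imwrite("pics/r6.png",r)
# ring via Hough on rectified at plate top
g=cv2.medianBlur(cv2.cvtColor(r,cv2.COLOR_BGR2GRAY),3)
c=cv2.HoughCircles(g,cv2.HOUGH_GRADIENT,1,30,param1=80,param2=15,minRadius=14,maxRadius=20)
e=jig2w([.0305,.008,.021]); print("expected ring",e)
for u,v,q in c[0][:5]: print(.72-v*.0005,.08-u*.0005,q*.5)
print(shift([.44,.31,.25],np.radians(95.4)))
E
```

```text
[ 0.59946514 -0.02075691  0.16973806] 0.07227943920290301 9.35
[ 209   97   92  115 7495]
expected ring [ 0.65757091 -0.00775417  0.021     ]
0.65775 -0.0067500025 7.45
(array([-12.77, -34.41,  -8.1 ]), array([ 0.1, -0.2, -0.1]))
```

>>> send_rows:
  series: [-3, -3, -8, 0, 0, 0, 1, -5, -7, -8, 0, 0, 0, 1, -7, -11, -8, 0, 0, 0, 1, -9, -15, -8, 0, 0, 0, 1, -11, -19, -8, 0, 0, 0, 1, -12.8, -23, -8, 0, 0, 0, 1, -12.8, -27, -8, 0, 0, 0, 1, -12.8, -31, -8, 0, 0, 0, 1, -12.8, -34.4, -8, 0, 0, 0, 1, -12.8, -34.4, -8, 0, 0, 0, 1]

```text
clock: 10.18
tcp_pos: [0.4629, 0.1586, 0.247]
orientation: [-0.016, 0.997, 0.074, -0.002]
wrist_force: [-0.2, -0.8, -0.1]
finger_gap: 0.0852
```

>>> send_rows:
  series: [0, 0, 0, 0, 0, 0, 1, 0, 0, 0, 0, 0, 0, 1, 0, 0, 0, 0, 0, 0, 1]

```text
clock: 10.43
tcp_pos: [0.4631, 0.1583, 0.2472]
orientation: [-0.016, 0.997, 0.073, -0.002]
wrist_force: [-0.9, -0.6, 1.0]
finger_gap: 0.0854
```

```bash
python3 - <<'E'
from h import *
ci=camera_info("wrist"); im=read_camera("wrist"); s=get_state()
print(s["tcp_pos"],s["clock"])
np.savez("w7.npz",im=im,**ci)
for l in("stand","gauge"):
  for d in silhouettes("wrist",l):
    ys,xs=np.nonzero(d["pixels"]); print(l,d["p"],d["box"])
    if l=="gauge": print("ell",cv2.minAreaRect(np.c_[xs,ys].astype(np.float32)))
cv2.imwrite("pics/w7.png",cv2.resize(im[:,80:460],(593,600),interpolation=cv2.INTER_CUBIC))
E
```

```text
[0.46292431 0.15839634 0.24730496] 10.4833
stand 0.91 [81.6, 55.5, 116.6, 102.6]
gauge 0.94 [0.5, 75.5, 74.9, 42.4]
ell ((37.45242691040039, 94.31119537353516), (82.29792022705078, 25.577579498291016), 16.821407318115234)
gauge 0.84 [79.8, 208.0, 70.0, 41.3]
ell ((114.00187683105469, 222.84759521484375), (72.00684356689453, 23.778722763061523), 37.5685920715332)
gauge 0.62 [70.9, 94.1, 65.0, 46.0]
ell ((100.60000610351562, 114.69999694824219), (36.671512603759766, 68.42367553710938), 63.43495178222656)
```

View pics/w7.png

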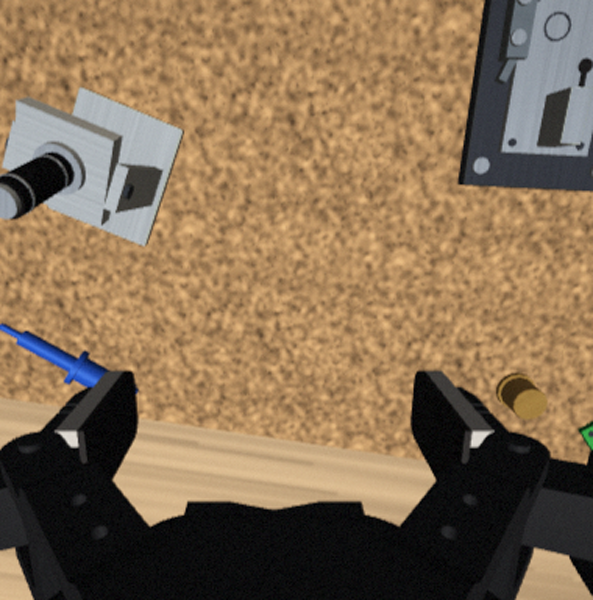

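The view shows the stand at full-image (140,107) with the black gauge in it leaning left and towards the robot. The arm stopped short at y=0.158, so check the joints.

```bash
python3 - <<'E'
from h import *
s=get_state(); print(s["joint_pos"].round(3)); print(shift([.44,.31,.25],np.radians(95.4)))
d=np.load("w7.npz"); im=d["im"]; ci={k:d[k] for k in("K","xyz","attitude")}
f=lambda u,v:(80+u*380/593,v*.64)
P=[f(82,88),f(183,130),f(147,245)]; print("foot(z~.01?)",[ray(ci,P,z)[:,:2].round(4).tolist() for z in(0.,.01)])
E
```

```text
[ 0.146  0.14  -0.137  1.295  0.032  3.141]
(array([ -0.03, -15.31,   0.23]), array([-1.8,  0.1,  3. ]))
foot(z~.01?) [[[0.5722, 0.3358], [0.5525, 0.2532], [0.4555, 0.2753]], [[0.5711, 0.3314], [0.5519, 0.2509], [0.4573, 0.2724]]]
```

```bash
cat >> h.py <<'E'
def frame(z,xyaw):
    """tool rotation with z axis given and tool x nearest the horizontal heading xyaw"""
    z=np.array(z)/np.linalg.norm(z); x=np.array([np.cos(xyaw),np.sin(xyaw),0]); x-=z*(x@z); x/=np.linalg.norm(x)
    return R.from_matrix(np.c_[x,np.cross(z,x),z])
def go(pos,Rm,s=None):
    s=s or get_state(); T=rot(s["orientation"])
    return (T.inv().apply(np.array(pos)-s["tcp_pos"])*100).round(2),(T.inv()*Rm).as_rotvec(degrees=True).round(2)
E
python3 - <<'E'
from h import *
for y in(75,140): print(go([.44,.25,.28],frame([0,0,-1],np.radians(y))))
E
```

```text
(array([-0.91, -9.47, -2.95]), array([ -1.65,  -1.01, -66.57]))
(array([-0.91, -9.47, -2.95]), array([  -1.02,   -2.07, -131.56]))
```

>>> send_rows:
  series: [-0.1, -1, -1, 0, 0, -6.6, 1, -0.2, -2, -2, 0, 0, -13.2, 1, -0.3, -3, -3, 0, 0, -20, 1, -0.4, -4, -3, 0, 0, -26.5, 1, -0.5, -5, -3, 0, 0, -33, 1, -0.6, -6, -3, -0.8, -0.5, -40, 1, -0.7, -7, -3, -1, -0.6, -46.5, 1, -0.8, -8, -3, -1.2, -0.8, -53, 1, -0.9, -9, -3, -1.4, -0.9, -60, 1, -0.9, -9.5, -3, -1.6, -1, -66.5, 1]

```text
clock: 11.42
tcp_pos: [0.4395, 0.2515, 0.2806]
orientation: [-0.0, 0.791, 0.611, 0.0]
wrist_force: [0.6, 0.2, 0.4]
finger_gap: 0.0852
```

```bash
python3 - <<'E'
from h import *
s=get_state(); print(s["tcp_pos"],s["joint_pos"].round(2))
g=np.array([-.333,.076,.94]); g/=np.linalg.norm(g)
print(go([.44,.27,.28],frame([0,0,-1],np.radians(137))))
print(go(np.array([.514,.305,.095])+g*(.16-grip_point_offset),frame(-g,np.radians(167))))
E
```

```text
[0.4395199  0.25147968 0.28064502] [ 0.36  0.17 -0.02  1.38  0.    2.19]
(array([ 1.8 , -0.42,  0.07]), array([ 0.000e+00, -6.000e-02, -6.165e+01]))
(array([6.91, 1.03, 5.29]), array([-15.98, -15.52, -90.63]))
```

>>> send_rows:
  series: [0.2, 0, 0, 0, 0, -6.2, 1, 0.4, 0, 0, 0, 0, -12.4, 1, 0.6, 0, 0, 0, 0, -18.6, 1, 0.8, 0, 0, 0, 0, -24.8, 1, 1, 0, 0, 0, 0, -31, 1, 1.2, -0.1, 0, 0, 0, -37.2, 1, 1.4, -0.2, 0, 0, 0, -43.4, 1, 1.6, -0.3, 0, 0, 0, -49.6, 1, 1.8, -0.4, 0, 0, 0, -55.6, 1, 1.8, -0.4, 0, 0, 0, -61.6, 1]

```text
clock: 12.25
tcp_pos: [0.4405, 0.2693, 0.2806]
orientation: [-0.0, 0.367, 0.93, 0.0]
wrist_force: [0.5, -0.1, -0.5]
finger_gap: 0.0856
```

```bash
python3 - <<'E'
from h import *
s=get_state(); print(s["tcp_pos"],s["joint_pos"].round(2))
g=np.array([-.333,.076,.94]); g/=np.linalg.norm(g)
print(go(np.array([.514,.305,.095])+g*(.16-grip_point_offset),frame(-g,np.radians(167))))
E
```

```text
[0.44053937 0.26930196 0.28060393] [0.39 0.19 0.   1.38 0.   1.15]
(array([1.24, 5.19, 5.28]), array([ -5.26, -19.54, -29.81]))
```

>>> send_rows:
  series: [0.2, 0.9, 0.8, -0.9, -3.2, -5, 1, 0.4, 1.8, 1.6, -1.8, -6.5, -10, 1, 0.6, 2.6, 2.5, -2.6, -9.8, -15, 1, 0.8, 3.5, 3.5, -3.5, -13, -20, 1, 1, 4.4, 4.4, -4.4, -16.3, -25, 1, 1.2, 5.2, 5.3, -5.3, -19.5, -29.8, 1, 1.2, 5.2, 5.3, -5.3, -19.5, -29.8, 1, 1.2, 5.2, 5.3, -5.3, -19.5, -29.8, 1, 1.2, 5.2, 5.3, -5.3, -19.5, -29.8, 1]

```text
clock: 13.0
tcp_pos: [0.4677, 0.3151, 0.2285]
orientation: [0.172, 0.115, 0.978, -0.019]
wrist_force: [-0.1, -0.1, 1.1]
finger_gap: 0.0853
```

```bash
python3 - <<'E'
from h import *
ci=camera_info("wrist"); im=read_camera("wrist"); s=get_state()
print(s["tcp_pos"],s["clock"],s["joint_pos"].round(2))
g=np.array([-.333,.076,.94]); g/=np.linalg.norm(g)
print("axis err deg",np.degrees(np.arccos(-g@rot(s["orientation"]).apply([0,0,1]))))
np.savez("w8.npz",im=im,**ci,tcp=s["tcp_pos"],q=s["orientation"])
v=im.copy(); o=np.array([.514,.305,.095])
for h in(0,.005,.055,.059):
    p=proj(ci,o+g*h)[0]; print(h,p.round(1)); cv2.circle(v,tuple(int(a) for a in p),2,(0,0,255),-1)
cv2.imwrite("pics/w8.png",cv2.resize(v,(800,600)))
E
```

```text
[0.46826703 0.31507729 0.22881923] 13.05 [ 0.58  0.11 -0.27  0.94 -0.25  0.79]
axis err deg 0.042100144859397774
0 [255.9 181. ]
0.005 [255.9 182.2]
0.055 [255.9 196. ]
0.059 [255.9 197.3]
```

View pics/w8.png

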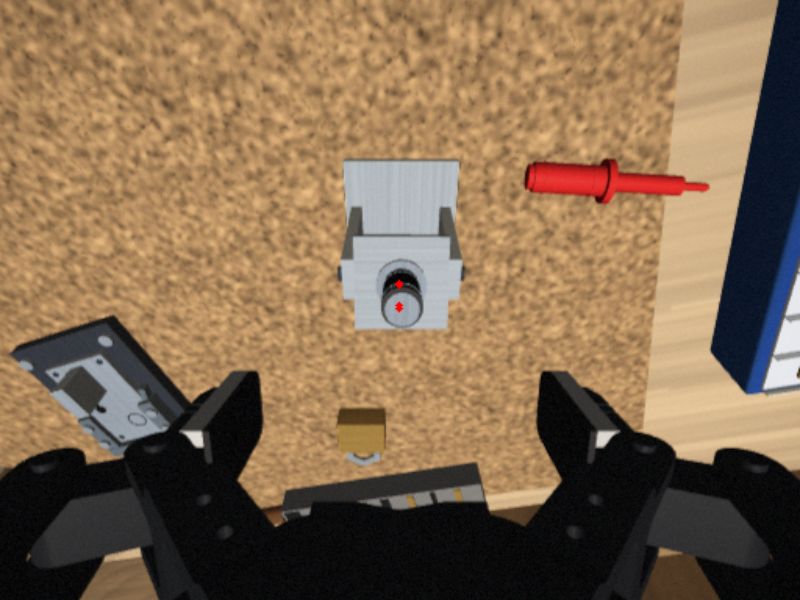

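The gauge axis prediction (red dots) lies on the seen gauge: cap centre at full-image (257,196.5) against a predicted (256,197). The black gauge sits in the stand; the red one lies apart at the right. Approach along the axis.

>>> send_rows:
  series: [0, 0.1, 3, 0, 0, 0, 0.6, 0, 0.1, 6, 0, 0, 0, 0.6, 0, 0.1, 8.5, 0, 0, 0, 0.6, 0, 0.1, 10.5, 0, 0, 0, 0.6, 0, 0.1, 12, 0, 0, 0, 0.6, 0, 0.1, 12.4, 0, 0, 0, 0.6, 0, 0.1, 12.4, 0, 0, 0, 0.6, 0, 0.1, 12.4, 0, 0, 0, 0.6]

```text
clock: 13.72
tcp_pos: [0.5098, 0.3066, 0.1121]
orientation: [0.172, 0.115, 0.978, -0.019]
wrist_force: [-0.6, -0.1, 0.1]
finger_gap: 0.0515
```

>>> send_rows:
  series: [0, 0, 0, 0, 0, 0, 0, 0, 0, 0, 0, 0, 0, 0, 0, 0, 0, 0, 0, 0, 0, 0, 0, 0, 0, 0, 0, 0, 0, 0, 0, 0, 0, 0, 0, 0, 0, 0, 0, 0, 0, 0]
  newtons: 50

```text
clock: 14.22
tcp_pos: [0.5094, 0.3072, 0.1127]
orientation: [0.173, 0.114, 0.978, -0.019]
wrist_force: [-2.3, -0.3, 6.1]
finger_gap: 0.0213
```

>>> send_rows:
  series: [0, 0, -1, 0, 0, 0, 0, 0, 0, -2.5, 0, 0, 0, 0, 0, 0, -4.5, 0, 0, 0, 0, 0, 0, -6.5, 0, 0, 0, 0, 0, 0, -9, 0, 0, 0, 0, 0, 0, -11.5, 0, 0, 0, 0, 0, 0, -13, 0, 0, 0, 0, 0, 0, -13, 0, 0, 0, 0]

```text
clock: 14.88
tcp_pos: [0.4661, 0.3181, 0.2378]
orientation: [0.174, 0.114, 0.978, -0.017]
wrist_force: [0.7, 0.0, -0.5]
finger_gap: 0.021
```

```bash
python3 - <<'E'
from h import *
s=get_state(); print(s["tcp_pos"],s["finger_gap"],s["wrist_force"],s["joint_pos"].round(2))
print(go([.47,.22,.30],frame([0,0,-1],np.radians(167))))
E
```

```text
[0.46612413 0.31806257 0.23781441] 0.021003752227102403 [ 0.72679494  0.02932965 -0.46136072] [ 0.59  0.11 -0.26  0.96 -0.25  0.79]
(array([-4.63, -9.42, -4.99]), array([ 0.32, 20.18, -0.28]))
```

>>> send_rows:
  series: [-0.5, 0, -2, 0, 0, 0, 0, -1.5, -1, -3.5, 0, 4, 0, 0, -2.5, -2.5, -5, 0, 8, 0, 0, -3.5, -4.5, -5, 0, 12, 0, 0, -4.6, -6.5, -5, 0, 16, 0, 0, -4.6, -8.5, -5, 0, 20, 0, 0, -4.6, -9.4, -5, 0.3, 20.2, -0.3, 0, -4.6, -9.4, -5, 0.3, 20.2, -0.3, 0, -4.6, -9.4, -5, 0.3, 20.2, -0.3, 0]

```text
clock: 15.63
tcp_pos: [0.4693, 0.2189, 0.2949]
orientation: [-0.003, 0.114, 0.993, -0.002]
wrist_force: [0.1, -0.3, -1.9]
finger_gap: 0.0207
```

```bash
python3 - <<'E'
from h import *
ci=camera_info("wrist"); im=read_camera("wrist"); s=get_state()
print(s["tcp_pos"],s["orientation"],s["finger_gap"],s["wrist_force"])
a=read_camera("side"); np.savez("w9.npz",im=im,**ci,tcp=s["tcp_pos"],q=s["orientation"],side=a)
cs=camera_info("side"); c=proj(cs,s["tcp_pos"])[0]; print(c)
x,y=int(c[0]),int(c[1]); x0,y0=max(x-60,0),max(y-60,0); k=a[y0:y0+130,x0:x0+130]
cv2.imwrite("pics/w9.png",np.hstack([cv2.resize(im,(512,384)),cv2.resize(k,(288,384),interpolation=cv2.INTER_CUBIC)]))
E
```

```text
[0.46907937 0.21951169 0.29524807] [-0.00240418  0.11353785  0.99352898 -0.00188313] 0.020602190528943916 [-1.24388678  0.46933048 -0.55583721]
[226.8000012  93.115137 ]
```

View pics/w9.png

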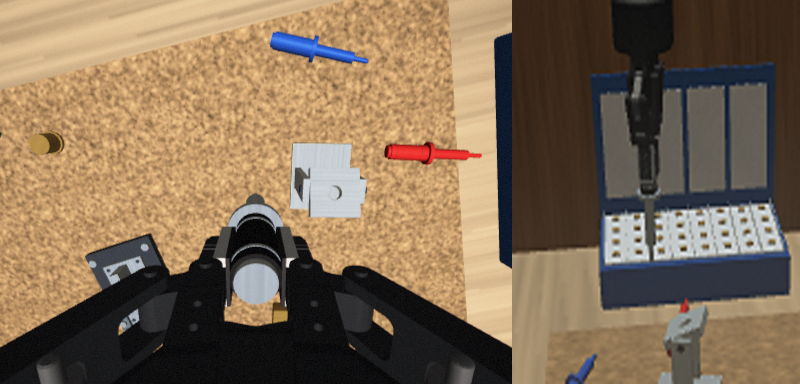

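The wrist view shows the gauge held between the pads, cap at (256,283), with the stand hole empty. The side crop shows it hanging upright. Move above the ring.

```bash
python3 - <<'E'
from h import *
print(go([.6577,-.0072,.14],frame([0,0,-1],np.radians(167))))
E
```

```text
(array([-23.56, -17.82,  15.53]), array([-0.24, -0.23,  0.02]))
```

>>> send_rows:
  series: [-2.5, -2, 0, 0, 0, 0, 0, -5.5, -4, 0, 0, 0, 0, 0, -8.5, -6.5, 2, 0, 0, 0, 0, -11.5, -9, 4, -0.1, -0.1, 0, 0, -14.5, -11, 6, -0.1, -0.1, 0, 0, -17.5, -13.2, 8, -0.2, -0.2, 0, 0, -20.5, -15.5, 10, -0.2, -0.2, 0, 0, -23, -17.5, 12, -0.2, -0.2, 0, 0, -23.6, -17.8, 14, -0.2, -0.2, 0, 0, -23.6, -17.8, 15, -0.2, -0.2, 0, 0]

```text
clock: 16.57
tcp_pos: [0.6586, -0.0089, 0.1419]
orientation: [-0.002, 0.114, 0.993, -0.001]
wrist_force: [-1.2, -0.0, -1.9]
finger_gap: 0.0214
```

>>> send_rows:
  series: [0, 0, 0.5, 0, 0, 0, 0, 0, 0, 0.5, 0, 0, 0, 0, 0, 0, 0.5, 0, 0, 0, 0]

```text
clock: 16.82
tcp_pos: [0.6581, -0.0063, 0.1417]
orientation: [-0.0, 0.112, 0.994, -0.0]
wrist_force: [0.3, -1.1, -1.3]
finger_gap: 0.021
```

```bash
python3 - <<'E'
from h import *
ci=camera_info("wrist"); im=read_camera("wrist"); s=get_state(); a=read_camera("side"); cs=camera_info("side")
print(s["tcp_pos"],s["orientation"],s["finger_gap"],s["wrist_force"],s["clock"])
np.savez("w10.npz",im=im,**ci,tcp=s["tcp_pos"],q=s["orientation"],side=a)
T=rot(s["orientation"]); tc=s["tcp_pos"]
def G(h,r=0,a=0): return tc+T.apply([r*np.cos(a),r*np.sin(a),.0173-h])  # gauge z=h
for n,P in(("tip",G(-.07)),("stem end",G(-.05)),("flange +x",G(.005,.016)),("flange lo",G(0,.016)),("cap",G(.059)),("cap-x",G(.059,-.0105)),("cap+x",G(.059,.0105)),("ring",jig2w([.0305,.008,.021]))):
    print(n,"wrist",proj(ci,P)[0].round(1),"side",proj(cs,P)[0].round(1))
w=cv2.resize(im[150:310,200:310],(413,600),interpolation=cv2.INTER_CUBIC)
p=proj(cs,G(-.04))[0].astype(int); k=a[p[1]-45:p[1]+45,p[0]-29:p[0]+29]; print("side crop org",p-[29,45],"scale 6.67; wrist org 200,150 scale 3.755")
cv2.imwrite("pics/w10.png",np.hstack([w,cv2.resize(k,(387,600),interpolation=cv2.INTER_CUBIC)]))
E
```

```text
[ 0.65854008 -0.00650579  0.14243158] [ 5.91817438e-04  1.12526907e-01  9.93648444e-01 -3.38971358e-04] 0.020908304790183255 [ 0.59587542 -0.34819105 -0.77195959] 16.8667
tip wrist [255.1 198.2] side [302.6 199.1]
stem end wrist [255.1 205.6] side [302.9 193. ]
flange +x wrist [255.  207.8] side [297.6 175.6]
flange lo wrist [255.  205.1] side [297.6 177.2]
cap wrist [254.7 289.5] side [304.2 158.1]
cap-x wrist [254.7 312.7] side [308.2 158.2]
cap+x wrist [254.7 265.2] side [300.2 157.9]
ring wrist [253.7 187.2] side [301.9 209.4]
side crop org [273 144] scale 6.67; wrist org 200,150 scale 3.755
```

View pics/w10.png

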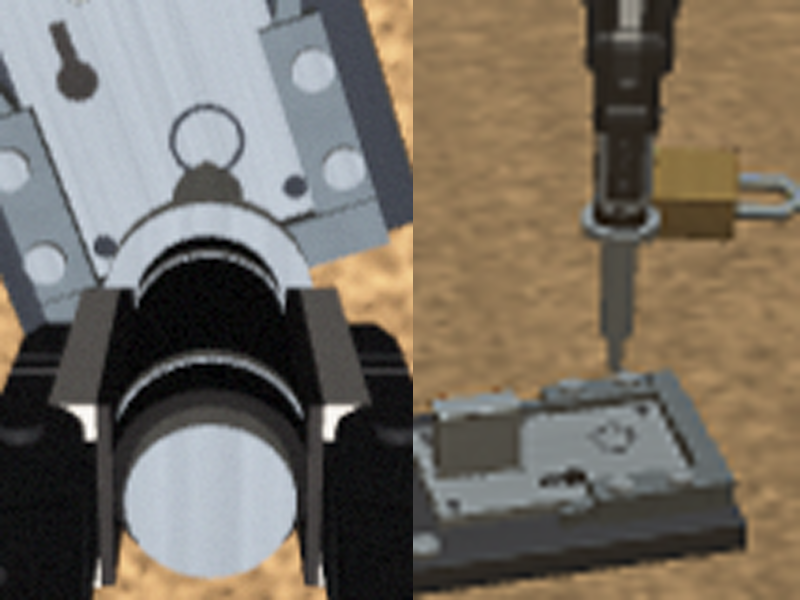

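The wrist crop shows the ring at (255,187), aligned with the plunger nub at u≈255. The side crop shows the gauge upright with its tip at (303.3,199.8), against a predicted (302.6,199.1). The gauge appears to sit about 2 mm lower in the hand than I assumed. Descend, stopping just above contact to read the baseline force.

>>> send_rows:
  series: [0, 0, 0.8, 0, 0, 0, 0, 0, 0, 1.6, 0, 0, 0, 0, 0, 0, 2.2, 0, 0, 0, 0, 0, 0, 2.6, 0, 0, 0, 0, 0, 0, 2.6, 0, 0, 0, 0, 0, 0, 2.6, 0, 0, 0, 0, 0, 0, 2.6, 0, 0, 0, 0]

```text
clock: 17.5
tcp_pos: [0.6585, -0.0083, 0.1146]
orientation: [-0.0, 0.114, 0.994, -0.0]
wrist_force: [0.9, 0.4, -0.7]
finger_gap: 0.0205
```

>>> send_rows:
  series: [0, 0, 0, 0, 0, 0, 0]

```text
clock: 17.58
tcp_pos: [0.6587, -0.0083, 0.1149]
orientation: [-0.0, 0.114, 0.994, -0.0]
wrist_force: [0.4, -0.2, -1.1]
finger_gap: 0.0207
```

>>> send_rows:
  series: [0, 0, 0.3, 0, 0, 0, 0, 0, 0, 0.6, 0, 0, 0, 0, 0, 0, 0.8, 0, 0, 0, 0, 0, 0, 0.8, 0, 0, 0, 0, 0, 0, 0.8, 0, 0, 0, 0]

```text
clock: 18.0
tcp_pos: [0.6587, -0.0083, 0.1068]
orientation: [-0.0, 0.114, 0.994, -0.0]
wrist_force: [0.6, -1.1, 0.7]
finger_gap: 0.0209
```

>>> send_rows:
  series: [0, 0, 0, 0, 0, 0, 0]

```text
clock: 18.08
tcp_pos: [0.6587, -0.0083, 0.1069]
orientation: [-0.0, 0.114, 0.994, -0.0]
wrist_force: [-0.3, -0.7, 0.6]
finger_gap: 0.0214
```

>>> send_rows:
  series: [0, 0, 0.2, 0, 0, 0, 0, 0, 0, 0.4, 0, 0, 0, 0, 0, 0, 0.45, 0, 0, 0, 0, 0, 0, 0.45, 0, 0, 0, 0, 0, 0, 0.45, 0, 0, 0, 0, 0, 0, 0.45, 0, 0, 0, 0]

```text
clock: 18.58
tcp_pos: [0.6586, -0.0082, 0.1024]
orientation: [-0.0, 0.114, 0.994, -0.0]
wrist_force: [2.3, -0.6, 2.6]
finger_gap: 0.021
```

```bash
python3 - <<'E'
from h import *
ci=camera_info("wrist"); f=[]
im=read_camera("wrist")
for i in range(6):
    s=get_state(); f.append(np.r_[s["wrist_force"],s["tcp_pos"]]); read_camera("top")
print(np.mean(f,0).round(4),np.std(f,0).round(4)); 
a=read_camera("side"); cs=camera_info("side"); tc=s["tcp_pos"]; p=proj(cs,tc-[0,0,.06])[0].astype(int)
t=read_camera("top"); k=a[p[1]-45:p[1]+45,p[0]-29:p[0]+29]
w=cv2.resize(im[110:310,190:327],(411,600),interpolation=cv2.INTER_CUBIC)
cv2.imwrite("pics/w11.png",np.hstack([w,cv2.resize(k,(387,600),interpolation=cv2.INTER_CUBIC)]))
print("side org",p-[29,45],"tip/ring pred side",proj(cs,[tc[0],tc[1],.021]),proj(cs,jig2w([.0305,.008,.021])))
# plate home check from wrist: ring position
r=rectify(im,ci,(.657,-.008),.06,.021,.25); 
print(get_state()["clock"])
E
```

```text
[ 0.8088 -0.4281  2.4323  0.6586 -0.0082  0.1023] [3.521e-01 4.008e-01 1.803e-01 0.000e+00 0.000e+00 1.000e-04]
side org [273 158] tip/ring pred side [[302.32140567 209.4536456 ]] [[301.94532663 209.38474133]]
19.0333
```

View pics/w11.png

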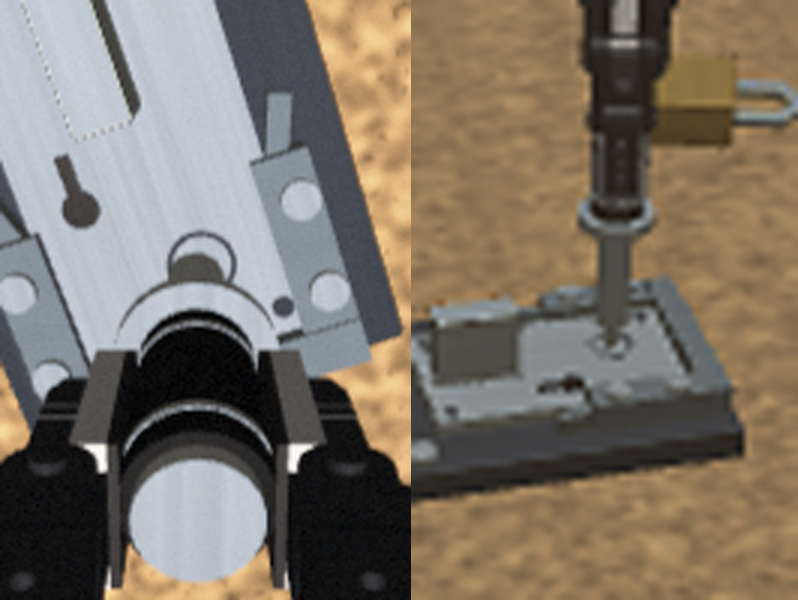

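The wrist crop shows the ring partly hidden behind the stem. The side crop shows the tip at (612,345), inside the ring (centre about (612,347)), with the plate still home. The force rise is about 3.4 N, close to half way. Hand in.

```bash
python3 -c "
from workcell import *
print(hand_in())"
```

```text
the job is handed in; nothing more can be done
None
```

The job is handed in; no verdict was reported, so these are my own last checks. I slid the grey steel plate into the jig's slot until it stopped against the end stop (18 N push, no further motion) and let go. I then drew the black gauge from its stand along its axis, set it upright and pressed its tip onto the plate inside the ring.

**Last checks, just before handing in:**
- **Press force:** the wrist force rose about 3.4 N, so the plunger is about 7 mm in. The arm was still.
- **Tip and plate:** the side view shows the tip at the ring's centre, and the wrist view suggests about 2 mm sideways offset (8.5 mm allowed). The plate is still home and the gauge upright.

**What disagreed or went wrong:**
- The gauge sat about 2 mm lower in the hand than planned, so I used the contact force to set the height.
- On the way to the stand the arm stopped short at the last joint's limit, so I turned the gripper half round to carry on.
- I did not measure the padlock, carton and cylinder again at the end. The arm passed well above or clear of them.

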